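# Set a small engine to full choke and prime it

## Task

Get the small engine on the bench ready for a cold start, only by pushing with a fingertip or the outside of the fingers: slide the choke lever (the flat steel lever with the upright plate at its end) past its half-way click to the full-choke stop nearest the engine block, and then press the round primer button fully down and let it spring back. Do not pinch the lever, leave the round-knobbed throttle where it is, and do not shift, tip or lift any of the loose things on the control box and the table.

Things in the scene. Friction and masses are not known exactly. Their poses are not given: they have to be found in the camera images.
- engine: Small engine on a skid, fixed to the table, with a grey control box on its left. Origin: on the table under the box; x points away from the robot at yaw 0, y to the left. In this frame (mm) the box spans x -115..105, y -85..150, flat top at z 100; the engine block is at y < -95, at most 205 high. Choke, primer, throttle, socket and spark plug are on the box top.
- choke_pivot (a point): Vertical hinge axis of the choke lever, at the height of the control box's top face. Lies at (70, -10, 100) mm in the engine's frame.
- choke (a joint): Choke angle (rad): 0 run end, about 0.5 first detent, 0.93 hard stop (full choke). Starts near 0; grows anticlockwise from above (tab goes to engine's -y). At q the tab is 95 mm from the pivot along engine-frame (-cos(0.45-q), sin(0.45-q)). Push at the tab: 1.5 N, but 4 N over the hump cresting at 0.26 and 7 N over the one at 0.78 (stiffest near 0.58); past 0.85 it is urged to the stop and stays.
- choke_tab (a point): Top centre of the choke lever's tab: a black upright plate at the end of a flat steel lever, 95 mm from the pivot. Tab 12 mm thick (along its travel), 24 mm wide (along the lever), 38 mm tall; its top is 48 mm above the box top, its foot 10 mm; the lever's flat arm lies 6 to 10 mm above the box top. To be pushed on one face, not pinched.
- primer (a joint): Primer button travel (m): 0 = up, 0.008 = fully down; springs back; fully down takes 6 N, moves straight down.
- primer_top (a point): Centre of the top of the primer button: dark round button, 32 mm diameter, in a low grey round housing on the control box at (-82, 0) mm in the engine's frame, on the robot's side of the choke lever.
- throttle (a joint): Throttle slide (m), 0 to 0.07 along the engine's +x, stays where left, starts anywhere. Not to be moved.
- throttle_knob (a point): Centre of the throttle's round black knob (22 mm diameter, top 40 mm above the box top), sliding along x at y = 125 mm in the engine's frame, near the box's left edge.
- socket: loose steel spark-plug socket, upright, diameter 24, 50 tall, standing on the control box between the primer and its left edge; origin under its foot
- spark_plug: loose white spark plug, upright, diameter 24, 55 tall, standing on the control box left of the choke pivot; origin under its foot
- screwdriver: loose wooden-handled screwdriver, 200 long, 26 high, lying on the table to the left; origin under its middle
- wrench: loose steel spanner, 180 long, 8 high, lying on the table to the left; origin under its middle
- sealant: loose white sealant tube, upright, diameter 48, 270 tall with nozzle, on the table at the left rear; origin under its foot
- clamp: loose C-clamp about 115 x 200 x 24 high, lying on the table at the right; origin under its middle

How it is judged (in metres and radians):
On the way, in this order (a step that is already met when the one before it is completed fails the run):
1. the choke lever is at its second stop (full choke) (value of joint choke above 0.88 rad), for 0.2 s.
2. after that, the primer button is pressed fully down (value of joint primer above 0.006 m), for 0.05 s.
At the end, for the whole second after the job is handed in: The choke stands above 0.88 rad (stop at 0.93), the primer has been pressed at least 6 of its 8 mm after that and is back up to within 2 mm, and the throttle knob is within 10 mm of where it was (value of joint choke above 0.88 rad and value of joint primer below 0.002 m and distance of throttle_knob from where it was at the start of the episode below 0.01 m); the robot touches nothing.
It fails at once if the choke tab is pinched: more than 1.5 N on both of its faces at once (contact force between the fingers and choke_c2 above 1.5 N and contact force between the fingers and choke_c3 above 1.5 N).
It fails at once if the throttle is moved by more than 10 mm (distance of throttle_knob from where it was at the start of the episode above 0.01 m).
It fails at once if a loose thing is shifted or lifted by more than 20 mm (distance of any of socket, spark_plug, screwdriver, wrench, sealant, clamp from where it was at the start of the episode above 0.02 m).
It fails at once if an upright loose thing is tipped (angle between any of socket, spark_plug, sealant's own z axis and vertical above 0.4 rad).
It also fails if it takes over 40 s, if anything falls off the work surface, if the arm or the gripper's body presses on something with over 40 N, if the wrist force passes 120 N, or if a joint passes its speed limit or range.

## Robot

A 6-joint arm with a two-finger parallel gripper is mounted at the origin on the work surface. World frame = base frame: x ahead of the robot, y to its left, z up, the work surface at z = 0. Lengths are in mm, angles in degrees, forces in N, time in s.
With the tool pointing down it reaches from about 375 to 975 mm from the base axis. Payload 3.8 kg.
Tool frame: the origin (TCP) lies at the very end of the fingers, on their centre line; the grasp point (between the pads) lies arm.hold_point_z behind it (arm.hold_point_z is the distance from the TCP to the grasp point, in mm); z points along the fingers, y is the direction in which the jaws open and shut (so a half turn about z gives the same grasp; the last joint's range is limited). The gripper opens to 88 mm and grips with 3 to 60 N. Pads are 18 mm wide; open, the fingers measure 123 mm over their backs; the gripper's body (75 mm by 187 mm) begins 45 mm behind the grasp point.
Start: joints at [-73.734, 15.12, 91.902, -0, 72.978, -2.114], TCP at [212.839, -640.56, 238.706] pointing down, gripper open.
Joint ranges: [-150.88, 150.88], [-54.13, 125.18], [17.81, 147.31], [-75.09, 255.09], [0, 152.58], [-146.25, 146.25]. Speed limits (degrees/s): [147.25, 147.25, 180, 180, 180, 180].

## Interface

Orientations are given as a 3x3 rotation matrix whose columns are the frame's x, y, z axes.
In Python, from cell import status, viewer, job_done, arm gives the robot as it stands.
- The arm moves only by the tool arm_command, never from a script. Its argument "series" is one flat list of numbers, 7 for each row, row after row: the shift along the tool's x, y, z in mm, then the turn, a rotation vector about the tool's x, y, z in degrees, then the opening, from 0 (shut) to 1 (fully open). In form: [tx, ty, tz, rx, ry, rz, gripper, tx, ty, tz, rx, ry, rz, gripper, ...]. A call has 1 to 10 rows; each row is the pose to reach, as a shift and turn from the pose measured when the call began, along the tool's axes at that moment; what a row does not reach only later rows make up. A row lasts 1/8 s, in which the tool goes at most 62.5 mm and 10.7 degrees, less where a joint would pass 70% of its speed; a pose out of reach is approached as far as the arm can. A call with a gripper value outside its range is refused whole. The fingers move at their own pace and stop on an object; the grip force is fixed at half the most. Time passes only in rows, so rows that repeat a pose let the fingers close. It gives the time, the measured TCP pose, the force and the opening at its end, in the units of the state.
- status.get_state(): the state, without advancing time (a new reading comes with each control period).
- viewer.capture(name): name is "side" or "top"; returns a dict with "image" (480x640x3 uint8, red, green, blue), "fx", "fy", "cx", "cy" (pixels), "T" (4x4, takes a point from camera to world coordinates). Camera axes: x right, y down, z forward; pixel columns grow to the right and rows downward; lengths in mm; the calibration is good to about 2 mm. A picture is of the moment at which its call begins. There is no depth.
- job_done(): hands the job in, once; it reports no verdict.
The state is a dict: "time": time; "qpos": joint angles; "qd": joint speeds; "joint_torque": joint torques, N m; "tcp_pos": TCP position; "eef_rot": TCP orientation; "force": force on the tool from outside, world axes, zero at the start; "wrist_torque": the same for the moment, N m; "opening": finger opening in mm.
Only numpy, scipy, OpenCV 4.12 (cv2) and the standard library are available. Lean on these libraries where they do the work, as an engineer would, in place of code of your own. Each camera call takes 0.05 s, during which the arm holds its last target.

## Working session

There is one attempt and no reset: what is moved stays moved. The work goes in short steps, Python scripts to look and compute and a tool call to move; the robot and the scene stay as the last step left them, time stands still between calls to the robot, and variables do not carry over. Pictures are saved under pics/ and viewed, and the job is handed in when it is done.

Besides the shell and the picture viewer there is one more tool, called after ">>>" as name(argument=value, ...), one argument or row to a line, values as JSON. arm_command: Moves the arm, as the interface text tells. Its arguments: {"type":"object","properties":{"series":{"type":"array","items":{"type":"number"}}},"required":["series"]}

```bash
ls; mkdir -p pics; python3 - <<'E'
from cell import status, viewer, arm
import cv2,numpy as np
for n in("side","top"):
    c=viewer.capture(n);cv2.imwrite(f"pics/{n}0.png",c["image"][:,:,::-1]);print(n,c["fx"],c["fy"],c["cx"],c["cy"]);print(np.round(c["T"],3).tolist())
s=status.get_state();print(s); print([a for a in dir(arm) if a[0]!='_'], arm.hold_point_z)
E
```

```text
pics
side 541.2484580156929 541.2484580156929 325.1834432487941 236.97050542284546
[[-0.974, -0.132, 0.185, 311.503], [-0.226, 0.478, -0.849, 1015.516], [0.024, -0.869, -0.495, 714.298], [0.0, 0.0, 0.0, 1.0]]
top 435.2173760546223 435.2173760546223 317.52459359183445 243.2801224077424
[[-0.009, -0.982, 0.188, 314.639], [-1.0, 0.014, 0.022, -25.757], [-0.024, -0.187, -0.982, 1246.786], [0.0, 0.0, 0.0, 1.0]]
{'time': 0.1, 'qpos': array([-7.37347253e+01,  1.51645984e+01,  9.19722074e+01, -1.04872123e-03,
        7.29771776e+01, -2.11497896e+00]), 'qd': array([ 0.01377165, -0.0404012 , -0.17121615, -0.02186286,  0.01954768,
        0.06635887]), 'joint_torque': array([-4.94383967e-04, -5.03620327e+01, -3.58071363e+01,  7.30206608e-02,
        2.33191985e-02, -4.52773622e-05]), 'tcp_pos': array([ 212.64944442, -639.96353497,  237.5268871 ]), 'eef_rot': array([[ 9.48983061e-01,  3.15326529e-01, -5.73997856e-04],
       [ 3.15327046e-01, -9.48981151e-01,  1.90485780e-03],
       [ 5.59390511e-05, -1.98867483e-03, -9.99998021e-01]]), 'force': array([ 0.42525145, -0.38924434,  0.31317381]), 'wrist_torque': array([-0.02164059, -0.03455554, -0.01153947]), 'opening': 88.10164336637902}
['IKError', 'hold_point_z'] 18.700000000000003
```

View pics/side0.png

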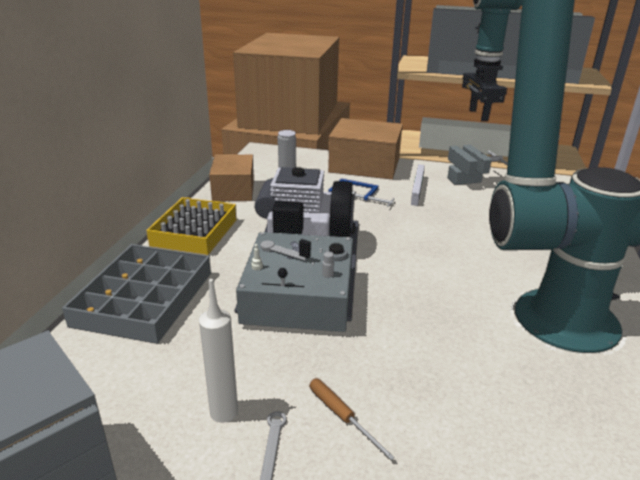

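View pics/top0.png

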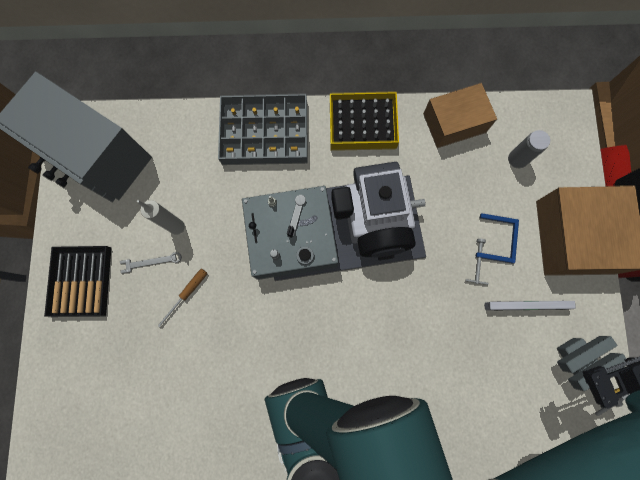

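```bash
python3 - <<'E'
import cv2
a=cv2.imread("pics/top0.png")[170:290,230:430];cv2.imwrite("pics/topz.png",cv2.resize(a,None,fx=4,fy=4,interpolation=cv2.INTER_CUBIC))
a=cv2.imread("pics/side0.png")[160:340,220:400];cv2.imwrite("pics/sidez.png",cv2.resize(a,None,fx=3.3333,fy=3.3333,interpolation=cv2.INTER_CUBIC))
E
```

```text
(no output)
```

View pics/topz.png

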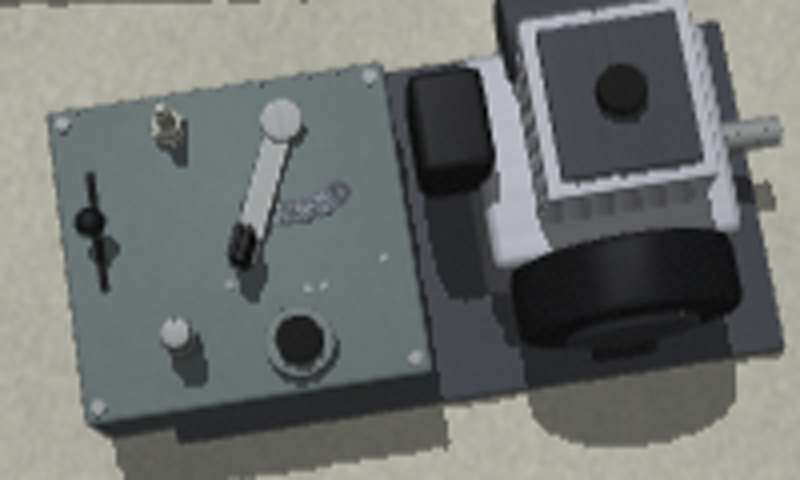

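View pics/sidez.png

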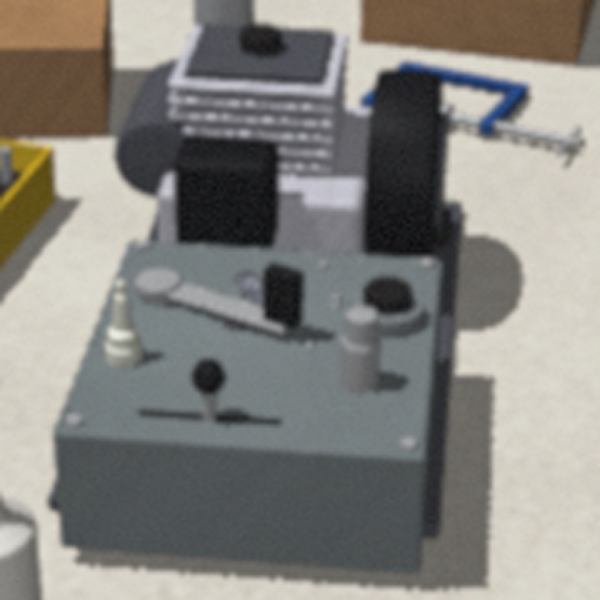

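```bash
cat > h.py <<'E'
import numpy as np
from cell import viewer
def ray(c,u,v):
    T=np.array(c["T"]);d=T[:3,:3]@np.array([(u-c["cx"])/c["fx"],(v-c["cy"])/c["fy"],1]);return T[:3,3],d/np.linalg.norm(d)
def plane(c,u,v,z):
    o,d=ray(c,u,v);return o+d*(z-o[2])/d[2]
def tri(c1,p1,c2,p2):
    o1,d1=ray(c1,*p1);o2,d2=ray(c2,*p2)
    st=np.linalg.lstsq(np.c_[d1,-d2],o2-o1,rcond=None)[0]
    a=o1+d1*st[0];b=o2+d2*st[1];return (a+b)/2,np.linalg.norm(a-b)
E
python3 - <<'E'
from h import *
S=viewer.capture("side");T=viewer.capture("top")
tz=lambda x,y:(230+(x+.5)/4-.5,170+(y+.5)/4-.5); sz=lambda x,y:(220+(x+.5)/3.3333-.5,160+(y+.5)/3.3333-.5)
P={'pivot':((282,119),(157,283)),'tab':((243,233),(285,270)),'primer':((299,340),(388,293)),'socket':((176,330),(362,315)),'plug':((160,108),(121,283)),'knob':((90,221),(208,377))}
for k,(a,b) in P.items():
    p,e=tri(T,tz(*a),S,sz(*b));print(k,p.round(1),round(e,1))
C=[plane(T,*tz(*q),100) for q in((48,115),(382,65),(434,372),(90,424))]
D=[plane(S,*sz(*q),100) for q in((58,436),(128,243),(440,258),(428,455))]
for c in(C,D):
    for q in c: print(q.round(1))
    print([np.linalg.norm(c[i]-c[(i+1)%4]).round(1) for i in range(4)])
e=((C[1]-C[0])+(C[2]-C[3]))/2; print('y- dir',np.degrees(np.arctan2(-e[1],-e[0])))
f=((C[0]-C[3])+(C[1]-C[2]))/2; print('x dir',np.degrees(np.arctan2(f[1],f[0])))
e=((D[0]-D[1])+(D[3]-D[2]))/2; print('y dir',np.degrees(np.arctan2(e[1],e[0])))
f=((D[0]-D[3])+(D[1]-D[2]))/2; print('x dir',np.degrees(np.arctan2(f[1],f[0])))
E
```

```text
pivot [653.2  46.  110.4] 0.9
tab [563.1  68.8 147.6] 6.2
primer [500.2  34.6 120.1] 0.3
socket [501.8 111.9 149.2] 2.0
plug [649.  123.1 154.8] 0.5
knob [579.5 172.1 129.7] 1.0
[662.3 207.8 100. ]
[694.2 -22.2 100. ]
[480.6 -54.  100. ]
[448.7 174.8 100. ]
[np.float64(232.2), np.float64(215.9), np.float64(231.0), np.float64(216.1)]
[658.5 211.5 100. ]
[695.2 -17.1 100. ]
[481.9 -54.1 100. ]
[446.2 174.4 100. ]
[np.float64(231.6), np.float64(216.5), np.float64(231.3), np.float64(215.6)]
y- dir 97.90681869752268
x dir 8.625795661028217
y dir 98.99855736168458
x dir 9.874727597831582
```

```bash
cat >> h.py <<'E'
from cell import status
YAW=8.8;O=np.array([580.9,46.3,0.])
c_,s_=np.cos(np.radians(YAW)),np.sin(np.radians(YAW))
RE=np.array([[c_,-s_,0],[s_,c_,0],[0,0,1]])
def e2w(p): return O+RE@np.array(p,float)
def w2e(p): return RE.T@(np.array(p)-O)
from scipy.spatial.transform import Rotation as Ro
RT=np.c_[RE@[0,1,0],RE@[1,0,0],[0,0,-1.]]   # desired tool orientation
def move(p_e):
    s=status.get_state();R=s["eef_rot"]
    print('now eng',w2e(s["tcp_pos"]).round(1),'F',s["force"].round(1),'open',round(s["opening"],1),'t',s["time"])
    print('to',p_e,'tool shift',(R.T@(e2w(p_e)-s["tcp_pos"])).round(1),'rot',Ro.from_matrix(R.T@RT).as_rotvec(degrees=True).round(1))
E
python3 -c "
from h import *
move((-16,66,300))
move((-16,66,200))
print(status.get_state()['eef_rot'].T@[0,0,70])"
```

```text
now eng [-468.9 -622.   237.9] F [-0.2 -0.3 -0.6] open 88.0 t 0.2
to (-16, 66, 300) tool shift [ 561.1 -603.1  -61.3] rot [ -0.1  -0.1 -80.4]
now eng [-468.9 -622.   237.9] F [-0.2 -0.3 -0.6] open 88.0 t 0.2
to (-16, 66, 200) tool shift [ 561.1 -603.    38.7] rot [ -0.1  -0.1 -80.4]
[ 1.33301493e-03 -9.75209433e-02 -6.99999321e+01]
```

>>> arm_command(
  series=[0,0,-30,0,0,0,0,0,0,-61,0,0,0,0,35,-38,-61,0,0,-5,0,70,-75,-61,0,0,-10,0,105,-113,-61,0,0,-15,0,140,-151,-61,0,0,-20,0,175,-188,-61,0,0,-25,0,210,-226,-61,0,0,-30,0,245,-264,-61,0,0,-35,0,280,-301,-61,0,0,-40,0],
)

```text
time: 1.45
tcp_pos: [383.8, -264.6, 299.3]
eef_rot: [[0.522, 0.853, -0.0], [0.853, -0.522, 0.001], [0.001, -0.001, -1.0]]
force: [0.3, 0.8, 1.2]
opening: 0.5
```

```bash
python3 -c "
from h import *
move((-16,66,300))"
```

```text
now eng [-242.3 -277.1  299.3] F [0.3 0.8 1.2] open 0.5 t 1.45
to (-16, 66, 300) tool shift [ 4.081e+02 -4.920e+01 -3.000e-01] rot [ -0.   -0.1 -40.3]
```

>>> arm_command(
  series=[45,-6,0,0,0,-5,0,90,-11,0,0,0,-10,0,136,-17,0,0,0,-15,0,181,-22,0,0,0,-20,0,227,-27,0,0,0,-25,0,272,-33,0,0,0,-30,0,317,-38,0,0,0,-35,0,363,-44,0,0,0,-40.3,0,408,-49,0,0,0,-40.3,0,408,-49,0,0,0,-40.3,0],
)

```text
time: 2.7
tcp_pos: [555.5, 111.3, 299.1]
eef_rot: [[-0.157, 0.988, -0.001], [0.988, 0.157, 0.002], [0.002, -0.001, -1.0]]
force: [-0.3, 0.4, -0.4]
opening: 0.4
```

```bash
python3 -c "
from h import *
import cv2
move((-16,66,200))
move((-16,66,125))
a=viewer.capture('side')['image'][130:340,200:440,::-1];cv2.imwrite('pics/s1.png',cv2.resize(a,None,fx=2.8,fy=2.8,interpolation=cv2.INTER_CUBIC))
"
```

```text
now eng [-15.1  68.1 299.1] F [-0.3  0.4 -0.4] open 0.4 t 2.7
to (-16, 66, 200) tool shift [-2.3 -0.8 99.1] rot [-0.  -0.1  0.2]
now eng [-15.1  68.1 299.1] F [-0.3  0.4 -0.4] open 0.4 t 2.7
to (-16, 66, 125) tool shift [ -2.4  -0.8 174.1] rot [-0.  -0.1  0.2]
```

View pics/s1.png

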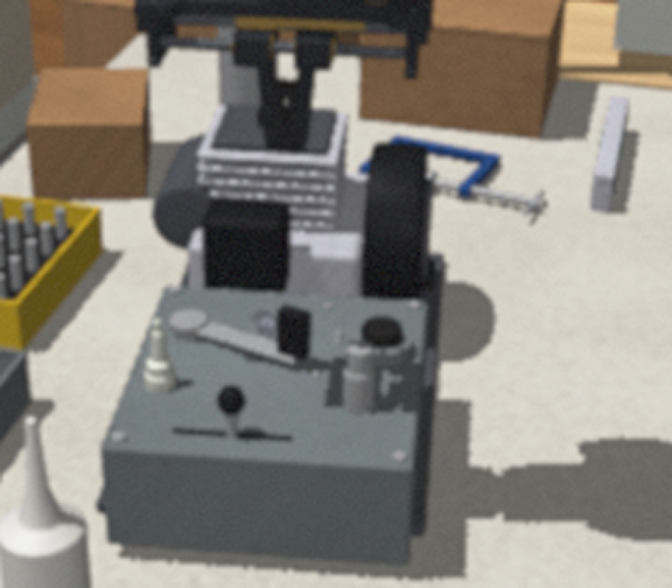

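The picture shows the closed fingers at (287,145), above the box; the lever tab is at (293,330) and everything is undisturbed. I'll descend in the gap left of the tab.

>>> arm_command(
  series=[-2,-1,30,0,0,0,0,-2,-1,60,0,0,0,0,-2,-1,90,0,0,0,0,-2,-1,120,0,0,0,0,-2,-1,140,0,0,0,0,-2,-1,160,0,0,0,0,-2,-1,172,0,0,0,0,-2,-1,172,0,0,0,0],
)

```text
time: 3.75
tcp_pos: [553.4, 107.4, 126.4]
eef_rot: [[-0.155, 0.988, -0.003], [0.988, 0.155, 0.0], [0.001, -0.003, -1.0]]
force: [-1.0, -0.3, 0.3]
opening: 0.6
```

```bash
python3 -c "
from h import *
import cv2
move((-18,20,126))
move((-14,-34,126))
a=viewer.capture('side')['image'][130:340,200:440,::-1];cv2.imwrite('pics/s2.png',cv2.resize(a,None,fx=2.8,fy=2.8,interpolation=cv2.INTER_CUBIC))
a=viewer.capture('top')['image'][150:300,220:430,::-1];cv2.imwrite('pics/t2.png',cv2.resize(a,None,fx=3.6,fy=3.6,interpolation=cv2.INTER_CUBIC))
"
```

```text
now eng [-17.8  64.5 126.4] F [-1.  -0.3  0.3] open 0.6 t 3.75
to (-18, 20, 126) tool shift [-44.5  -0.3   0.4] rot [-0.2 -0.   0.1]
now eng [-17.8  64.5 126.4] F [-1.  -0.3  0.3] open 0.6 t 3.75
to (-14, -34, 126) tool shift [-98.5   3.6   0.3] rot [-0.2 -0.   0.1]
```

View pics/s2.png

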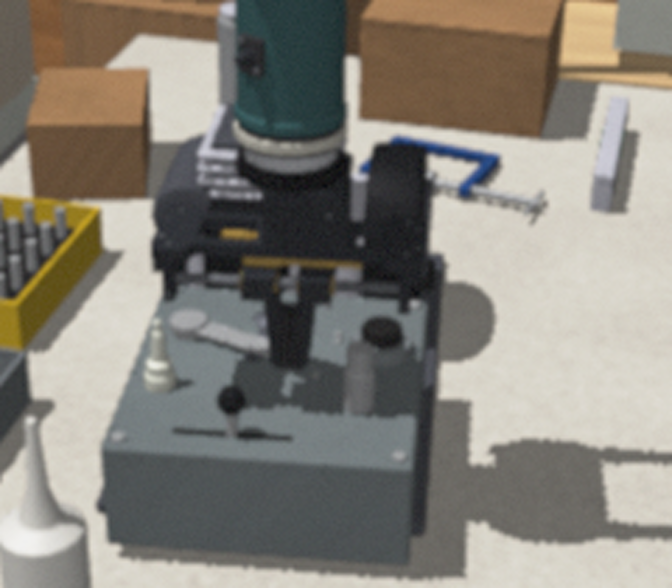

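View pics/t2.png

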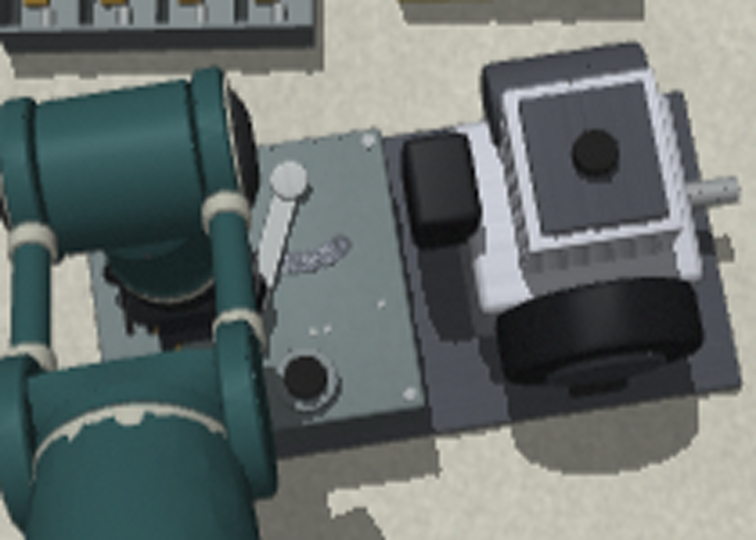

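The fingers at (290,355) in the side view stand left of the tab and clear of the plug and socket. Now I push toward the block (tool -x).

>>> arm_command(
  series=[-6,0,0,0,0,0,0,-12,0,0,0,0,0,0,-18,0,0,0,0,0,0,-23,-1,0,0,0,0,0,-28,-1,0,0,0,0,0,-33,-2,0,0,0,0,0,-38,-2,0,0,0,0,0,-43,-2,0,0,0,0,0,-48,-2,0,0,0,0,0,-53,-2,0,0,0,0,0],
)

```text
time: 5.1
tcp_pos: [561.3, 54.5, 128.0]
eef_rot: [[-0.156, 0.988, 0.001], [0.988, 0.156, 0.0], [0.0, 0.001, -1.0]]
force: [-0.3, 0.6, 0.0]
opening: 0.6
```

```bash
python3 -c "
from h import *
import cv2
move((-14,-34,126))
a=viewer.capture('side')['image'][130:340,200:440,::-1];cv2.imwrite('pics/s3.png',cv2.resize(a,None,fx=2.8,fy=2.8,interpolation=cv2.INTER_CUBIC))
"
```

```text
now eng [-18.1  11.1 128. ] F [-0.3  0.6  0. ] open 0.6 t 5.1
to (-14, -34, 126) tool shift [-45.1   4.    2. ] rot [ 0.  -0.   0.2]
```

View pics/s3.png

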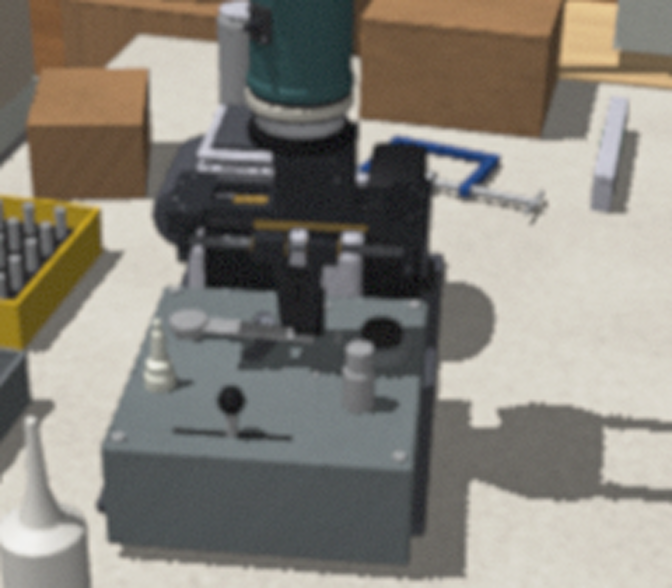

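The lever has swung, with its arm now running to the fingers at (300,330). Contact is good, so I continue over the second hump.

>>> arm_command(
  series=[-5,0,1,0,0,0,0,-10,0,1,0,0,0,0,-15,0,1,0,0,0,0,-20,1,1,0,0,0,0,-25,2,1,0,0,0,0,-30,3,1,0,0,0,0,-35,4,1,0,0,0,0,-39,4,1,0,0,0,0,-43,4,1,0,0,0,0,-43,4,1,0,0,0,0],
)

```text
time: 6.4
tcp_pos: [572.3, 11.1, 127.1]
eef_rot: [[-0.155, 0.988, 0.001], [0.988, 0.155, -0.001], [-0.001, 0.001, -1.0]]
force: [0.3, -0.4, -0.3]
opening: 0.8
```

```bash
python3 -c "
from h import *
import cv2
move((-14,-34,126))
a=viewer.capture('side')['image'][130:340,200:440,::-1];cv2.imwrite('pics/s4.png',cv2.resize(a,None,fx=2.8,fy=2.8,interpolation=cv2.INTER_CUBIC))
"
```

```text
now eng [-13.8 -33.5 127.1] F [ 0.3 -0.4 -0.3] open 0.8 t 6.4
to (-14, -34, 126) tool shift [-0.5 -0.2  1.1] rot [0.  0.1 0.1]
```

View pics/s4.png

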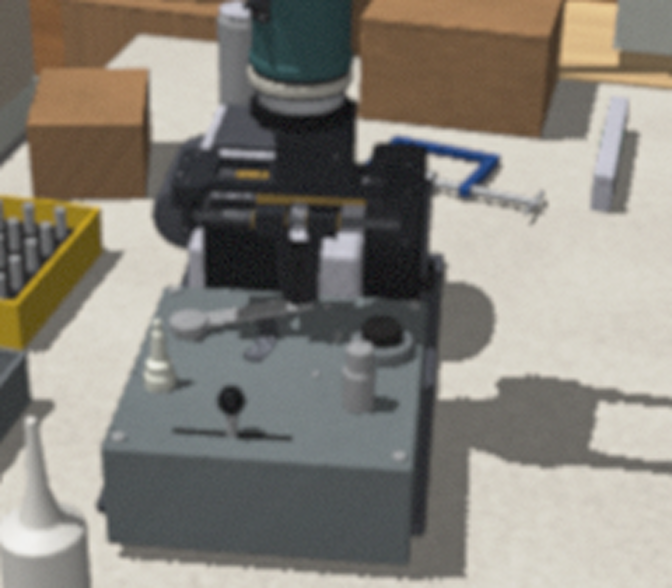

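>>> arm_command(
  series=[-2,0,0,0,0,0,0,-3,0,0,0,0,0,0,-4,0,0,0,0,0,0,-4,0,0,0,0,0,0],
)

```text
time: 6.95
tcp_pos: [573.0, 9.2, 127.0]
eef_rot: [[-0.155, 0.988, 0.001], [0.988, 0.155, 0.002], [0.002, 0.002, -1.0]]
force: [0.5, 8.2, -0.7]
opening: 0.7
```

```bash
python3 -c "
from h import *
move((-14,0,127))
move((-82,0,200))"
```

```text
now eng [-13.5 -35.5 127. ] F [ 0.5  8.2 -0.7] open 0.7 t 6.95
to (-14, 0, 127) tool shift [35.5 -0.5  0.1] rot [ 0.1 -0.1  0.1]
now eng [-13.5 -35.5 127. ] F [ 0.5  8.2 -0.7] open 0.7 t 6.95
to (-82, 0, 200) tool shift [ 35.7 -68.3 -73. ] rot [ 0.1 -0.1  0.1]
```

Contact pressed against the stop: 8 N, and the fingers advanced 2 of the commanded 4 mm. I'll back off, lift and check.

>>> arm_command(
  series=[8,0,0,0,0,0,0,20,0,0,0,0,0,0,30,0,0,0,0,0,0,35,0,-30,0,0,0,0,35,0,-75,0,0,0,0,35,-30,-110,0,0,0,0,35,-68,-130,0,0,0,0,35,-68,-130,0,0,0,0],
)

```text
time: 7.95
tcp_pos: [499.7, 33.1, 259.4]
eef_rot: [[-0.155, 0.988, 0.005], [0.988, 0.155, 0.002], [0.001, 0.005, -1.0]]
force: [1.1, -0.0, -0.6]
opening: 0.7
```

```bash
python3 -c "
from h import *
import cv2
move((-82,0,127))
S=viewer.capture('side')
for q in (.55,.8,.93):
  p=e2w((70-95*np.cos(.45-q),-10+95*np.sin(.45-q),148));T=np.linalg.inv(S['T']);c=T[:3,:3]@p+T[:3,3];u=S['fx']*c[0]/c[2]+S['cx'];v=S['fy']*c[1]/c[2]+S['cy'];print(q,((u-200)*2.8).round(),((v-130)*2.8).round())
a=S['image'][130:340,200:440,::-1];cv2.imwrite('pics/s5.png',cv2.resize(a,None,fx=2.8,fy=2.8,interpolation=cv2.INTER_CUBIC))
a=viewer.capture('top')['image'][150:300,220:430,::-1];cv2.imwrite('pics/t5.png',cv2.resize(a,None,fx=3.6,fy=3.6,interpolation=cv2.INTER_CUBIC))
"
```

```text
now eng [-82.3  -0.7 259.4] F [ 1.1 -0.  -0.6] open 0.7 t 7.95
to (-82, 0, 127) tool shift [  0.5  -0.4 132.4] rot [ 0.3 -0.1  0.1]
0.55 310.0 280.0
0.8 306.0 266.0
0.93 301.0 259.0
```

View pics/s5.png

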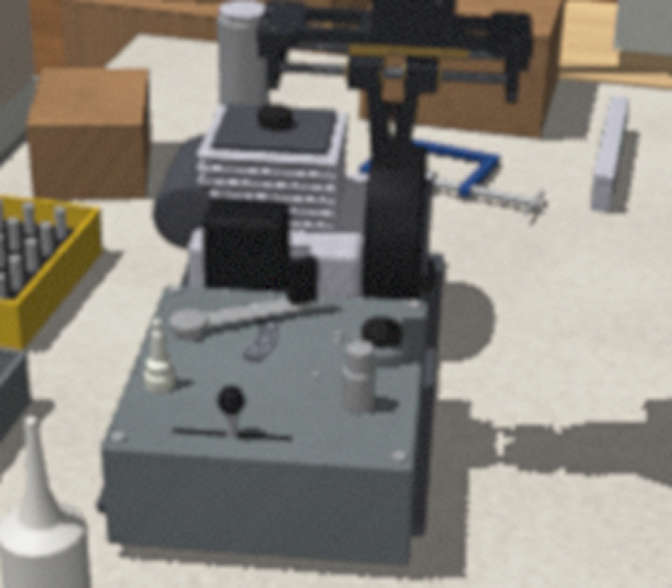

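View pics/t5.png

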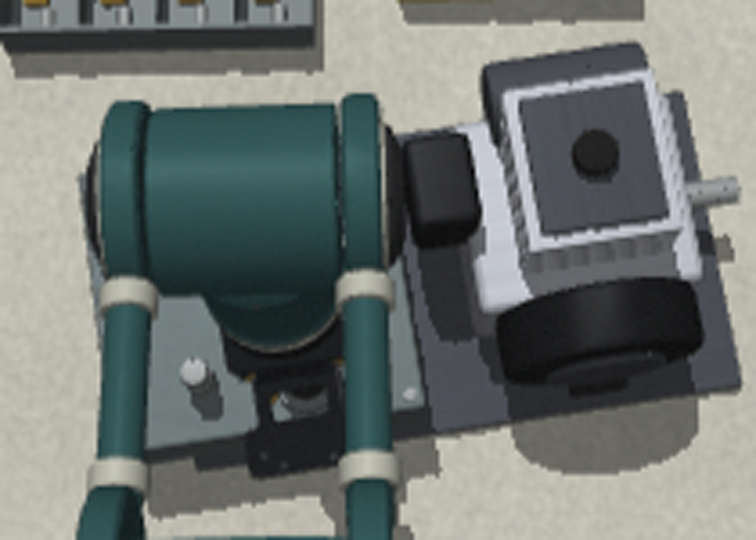

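The tab top at (302,260) in the side view matches the predicted 0.93 rad, and the plug, socket and knob have not moved. Next is the primer.

>>> arm_command(
  series=[1,0,30,0,0,0,0,1,0,60,0,0,0,0,1,0,90,0,0,0,0,1,0,115,0,0,0,0,1,0,130,0,0,0,0,1,0,133,0,0,0,0,1,0,133,0,0,0,0],
)

```text
time: 8.93
tcp_pos: [500.9, 34.5, 124.5]
eef_rot: [[-0.155, 0.988, 0.003], [0.988, 0.155, 0.002], [0.002, 0.003, -1.0]]
force: [0.3, -0.5, -0.6]
opening: 0.3
```

```bash
python3 -c "
from h import *
import cv2
move((-82,0,112))
a=viewer.capture('side')['image'][200:300,280:400,::-1];cv2.imwrite('pics/s6.png',cv2.resize(a,None,fx=5,fy=5,interpolation=cv2.INTER_CUBIC))
"
```

```text
now eng [-80.9   0.6 124.5] F [ 0.3 -0.5 -0.6] open 0.3 t 8.925
to (-82, 0, 112) tool shift [-0.6 -1.1 12.5] rot [ 0.2 -0.1  0.1]
```

View pics/s6.png

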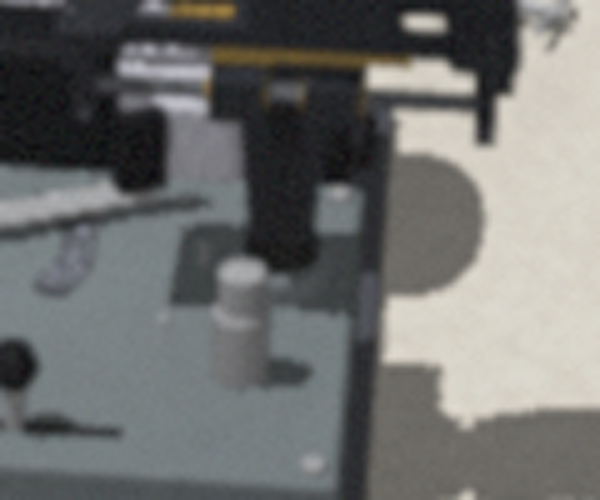

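The fingertip is over the button at (285,255), behind the socket and clear of it. I press in small steps.

>>> arm_command(
  series=[0,-1,2,0,0,0,0,0,-1,4,0,0,0,0,0,-1,6,0,0,0,0,0,-1,8,0,0,0,0,0,-1,8,0,0,0,0],
)

```text
time: 9.6
tcp_pos: [501.5, 34.4, 117.7]
eef_rot: [[-0.155, 0.988, 0.006], [0.988, 0.155, 0.002], [0.001, 0.007, -1.0]]
force: [1.7, -0.0, 5.0]
opening: 0.8
```

>>> arm_command(
  series=[0,-1,2,0,0,0,0,0,-1,4,0,0,0,0,0,-1,6,0,0,0,0,0,-1,6,0,0,0,0],
)

```text
time: 10.1
tcp_pos: [501.8, 34.4, 116.1]
eef_rot: [[-0.155, 0.988, 0.008], [0.988, 0.155, 0.002], [0.001, 0.009, -1.0]]
force: [-8.9, 1.1, 28.6]
opening: 0.8
```

>>> arm_command(
  series=[0,0,-4,0,0,0,0,0,0,-8,0,0,0,0,0,0,-14,0,0,0,0,0,0,-14,0,0,0,0],
)

```text
time: 10.6
tcp_pos: [501.1, 34.3, 129.5]
eef_rot: [[-0.155, 0.988, 0.007], [0.988, 0.155, 0.002], [0.001, 0.007, -1.0]]
force: [-0.5, 0.9, -0.7]
opening: 0.5
```

```bash
python3 - <<'E'
from h import *
import cv2
move((-82,0,112))
a=cv2.imread('pics/side0.png')[225:275,310:370];cv2.imwrite('pics/sp.png',cv2.resize(a,None,fx=12,fy=12,interpolation=cv2.INTER_CUBIC))
a=cv2.imread('pics/top0.png')[235:275,280:330];cv2.imwrite('pics/tp.png',cv2.resize(a,None,fx=12,fy=12,interpolation=cv2.INTER_CUBIC))
E
```

```text
now eng [-80.7   0.3 129.5] F [-0.5  0.9 -0.7] open 0.5 t 10.6
to (-82, 0, 112) tool shift [-0.3 -1.4 17.5] rot [ 0.4 -0.1  0.1]
```

View pics/sp.png

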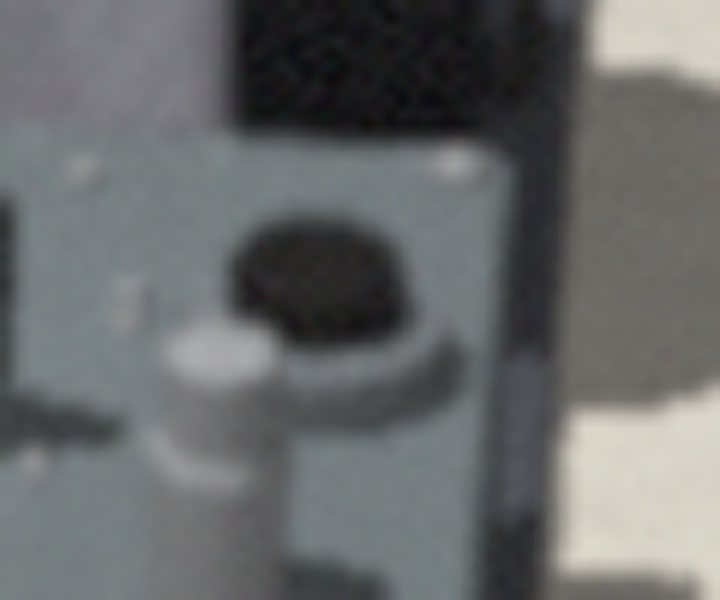

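View pics/tp.png

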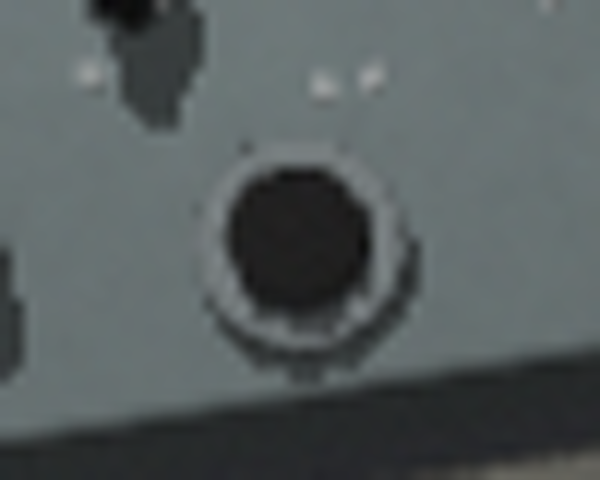

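```bash
python3 - <<'E'
from h import *
S=viewer.capture('side')
c=np.array([500.1,34.2]);o=np.array(S['T'])[:3,3];d=(o[:2]-c);d/=np.linalg.norm(d)
def row(r,z):
    p=np.array([*(c+d*r),z]);T=np.linalg.inv(S['T']);q=T[:3,:3]@p+T[:3,3];return S['fx']*q[0]/q[2]+S['cx'],S['fy']*q[1]/q[2]+S['cy']
f=lambda u,v:(round((u-310+.5)*12),round((v-225+.5)*12))
for z in(116,118,120,122,124,126): print('back top',z,f(*row(-16,z)))
for z in(104,106,108,110,112,114,116): print('front meets housing',z,f(*row(16,z)))
for r in(20,22,24):print('housing foot',r,f(*row(r,100)))
for z in(106,108,110,112,114):print('hous front top',z,[f(*row(r,z)) for r in(20,22,24)])
E
```

```text
back top 116 (321, 250)
back top 118 (322, 240)
back top 120 (322, 231)
back top 122 (323, 221)
back top 124 (323, 212)
back top 126 (323, 202)
front meets housing 104 (316, 399)
front meets housing 106 (316, 390)
front meets housing 108 (316, 380)
front meets housing 110 (317, 370)
front meets housing 112 (317, 361)
front meets housing 114 (317, 351)
front meets housing 116 (318, 342)
housing foot 20 (314, 430)
housing foot 22 (314, 436)
housing foot 24 (314, 442)
hous front top 106 [(315, 401), (315, 407), (315, 413)]
hous front top 108 [(316, 392), (316, 398), (315, 404)]
hous front top 110 [(316, 382), (316, 388), (316, 394)]
hous front top 112 [(317, 373), (316, 379), (316, 384)]
hous front top 114 [(317, 363), (317, 369), (317, 375)]
```

The button top measures about 124 mm and the housing about 113–115 mm. The hard stop at 116.1 mm therefore fits a full 8 mm stroke. A second press with readings on the way will confirm the spring curve.

>>> arm_command(
  series=[0,-1,5,0,0,0,0,0,-1,9,0,0,0,0,0,-1,9,0,0,0,0,0,-1,9,0,0,0,0],
)

```text
time: 11.15
tcp_pos: [499.8, 34.1, 120.4]
eef_rot: [[-0.155, 0.988, 0.006], [0.988, 0.155, 0.002], [0.001, 0.006, -1.0]]
force: [-1.3, -0.1, 3.8]
opening: 0.5
```

>>> arm_command(
  series=[0,0,2,0,0,0,0,0,0,4,0,0,0,0,0,0,4,0,0,0,0],
)

```text
time: 11.52
tcp_pos: [499.8, 34.1, 116.6]
eef_rot: [[-0.155, 0.988, 0.006], [0.988, 0.155, 0.002], [0.001, 0.006, -1.0]]
force: [-1.7, -0.3, 5.9]
opening: 0.7
```

>>> arm_command(
  series=[0,0,2,0,0,0,0,0,0,4,0,0,0,0,0,0,4,0,0,0,0],
)

```text
time: 11.9
tcp_pos: [500.0, 34.1, 116.1]
eef_rot: [[-0.155, 0.988, 0.005], [0.988, 0.155, 0.002], [0.001, 0.006, -1.0]]
force: [-12.7, -0.0, 27.4]
opening: 0.6
```

```bash
python3 -c "
from h import *
for i in range(3):
  s=status.get_state();print(s['tcp_pos'],s['force'],s['time'])"
```

```text
[499.95711883  34.09465518 116.10515975] [-12.69647091  -0.03598765  27.39207526] 11.9
[499.95711883  34.09465518 116.10515975] [-12.69647091  -0.03598765  27.39207526] 11.9
[499.95711883  34.09465518 116.10515975] [-12.69647091  -0.03598765  27.39207526] 11.9
```

The force rises from 3.8 to 5.9 N over 3.8 mm and reaches 6 N right at the hard stop, as stated for fully down. I lift clear.

>>> arm_command(
  series=[0,0,-4,0,0,0,0,0,0,-10,0,0,0,0,0,0,-30,0,0,0,0,0,0,-60,0,0,0,0,0,0,-100,0,0,0,0,0,0,-140,0,0,0,0,0,-30,-180,0,0,0,0,0,-60,-190,0,0,0,0,0,-60,-190,0,0,0,0],
)

```text
time: 13.02
tcp_pos: [439.3, 24.3, 306.5]
eef_rot: [[-0.155, 0.988, 0.008], [0.988, 0.155, 0.002], [0.001, 0.008, -1.0]]
force: [0.4, 0.1, -0.1]
opening: 0.6
```

```bash
python3 -c "
from h import *
import cv2
move((-82,0,300))
a=viewer.capture('side')['image'];cv2.imwrite('pics/s7f.png',a[:,:,::-1]);a=a[130:340,200:440,::-1];cv2.imwrite('pics/s7.png',cv2.resize(a,None,fx=2.8,fy=2.8,interpolation=cv2.INTER_CUBIC))
b=cv2.imread('pics/side0.png')
a=cv2.imread('pics/s7f.png')
for (y0,y1,x0,x1) in ((225,262,328,352),(262,295,270,305),(230,275,240,265),(250,280,318,340)):
  print(np.abs(a[y0:y1,x0:x1].astype(int)-b[y0:y1,x0:x1]).mean().round(1))
"
```

```text
now eng [-1.433e+02 -1.000e-01  3.065e+02] F [ 0.4  0.1 -0.1] open 0.6 t 13.025
to (-82, 0, 300) tool shift [-0.1 61.2  7. ] rot [ 0.5 -0.   0.1]
2.4
1.7
1.5
2.1
```

View pics/s7.png

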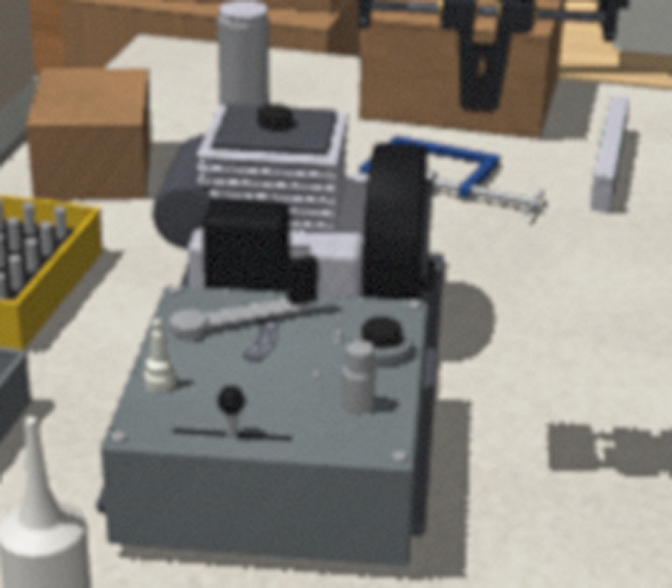

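The tab is still at the stop at (302,262), the primer is back up at (382,330), and the knob, plug and socket are unchanged. The arm is clear, so I hand in.

```bash
python3 -c "
from cell import job_done
print(job_done())"
```

```text
the job is handed in; nothing more can be done
None
```

The engine is set for a cold start: the choke is at its full-choke stop, and the primer has been pressed fully down and has sprung back. I handed the job in at about 13 s; it reports no verdict.

- **Choke:** I pushed the tab on its one face with the outside of the closed fingers, past the half-way click to the stop. A further 4 mm command gave about 8 N against the fingers with only about 2 mm of movement. After I lifted clear, the tab stood where 0.93 rad predicts in the side view.
- **Primer:** I pressed it twice with the closed fingertips, because I wanted the second press to confirm the stroke. The button top measured about 124 mm and the hard stop came at 116.1 mm, which matches the 8 mm travel. The spring force reached 5.9 N just above the stop. Both presses then ran to about 28 N against the stop.
- **Last checks:** In the final picture the choke is still at its stop and the button is back up. The throttle knob, spark plug and socket match the first picture within image noise. The sealant and clamp look untouched. I did not re-check the screwdriver and wrench, but the arm never went near them. The arm was clear, with zero force reading.
- **Disagreements:** My first triangulation of the tab top was off by about 6 mm between the two views, so I used the pivot geometry for its position instead. My first rough figure for the button top was 120 mm, against the 124 mm I settled on.

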